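# Clamp the tube rack on the shaker

### The job

Mount the tube rack on the shaker: with the fingertips, push it straight back along the platform until it is fully home against the back stop, then flip the clamp lever over past its centre so that it snaps into its other position and the plunger holds the rack against the side rail. Push only: do not pick the rack up or tip it, and leave the bottle, case and timer beside the shaker where they stand. Finish with the hand clear of everything.

Things in the scene. Friction and masses are not known exactly. Their poses are not given: they have to be found in the camera images.
- shaker: Lab shaker fixed to the bench: white housing under a flat grey platform, 198 mm (x) by 330 mm (y), top 50 mm above the bench. Origin: on the bench; x points to its back, y to its left, z up; the platform spans x -114 to +84, y -165 to +165 mm. Turned up to 0.4 rad. The dark steel clamp body stands on the right: x 7 to 57, y -131 to -45 mm, up to 107 mm above the bench.
- back_stop (a point): Middle of the foot of the back stop's front face, on the platform (shaker x +65, y +71, z 50 mm). The stop is a bar along y, 150 mm long, 8 mm thick, 30 mm high. Axes as the shaker's.
- side_rail (a point): Middle of the foot of the left side rail's inner face, on the platform (shaker x -7, y +148, z 50 mm). The rail is a bar along x, 160 mm long, 8 mm thick, 30 mm high.
- rack: Empty tube rack, 66 (x) x 150 (y) x 62 mm, 0.16 kg, loose on the platform, 40 to 70 mm short of the stop, 2 to 8 mm off the rail. Origin: centre of underside; axes as the shaker's. Solid ends; open long sides with two shelves, front edges 31 mm before the origin, 28-32 and 56-60 mm up (a finger 15 mm above the platform bears on both). Home: shaker x = +32 mm; clamped: y = +73 mm.
- clamp_lever (a joint): Angle of the clamp lever about its hinge along shaker x: 0 = open, leaning 0.7 rad from upright to the right (-y); 0.7 = upright, its centre; 1.4 = locked, leaning 0.7 rad left, towards the rack. An over-centre spring drives it to the nearer end: 0.25 N m at the ends (3 N at the knob), none at the centre. It drives the plunger 18 mm to the left.
- lever_hinge (a point): Middle of the lever's hinge, at shaker x +32, y -100, z +96 mm; the hinge axis lies along shaker x.
- lever_knob (a point): Centre of the rounded upper end of the lever's black grip (18 mm in diameter, about 40 mm long, on a 10 mm steel rod), 85 mm from the hinge. In the shaker's frame: open y -155, z 161 mm; upright y -100, z 181 mm; locked y -45, z 161 mm. Always x +32 mm.
- clamp_tip: Spring-loaded rubber tip of the plunger, a disc 20 mm in diameter facing shaker +y, 6 mm spring travel. Origin: centre of its front face, at shaker x +32, z +74 mm; y -17 mm with the lever open. Locked it reaches the rack's right end and presses it against the rail with about 4 N.
- oil: Small amber bottle with black screw cap, 31 mm wide, 68 mm tall, loose on the bench just in front of the shaker. Origin: centre of its underside. To be left alone.
- case: Objective case, amber cylinder with black foot, 38 mm in diameter, 63 mm tall, loose on the bench just right of the shaker beside the clamp. Origin: centre of its underside. To be left alone.
- timer: Small bench timer, a white wedge 52 x 72 x 34 mm, loose on the bench near its right edge. Origin: centre of its underside. To be left alone.

How it is judged:
By the outcome, as a careful person would: the job done as asked, in the order asked, and still so for the second after the job is handed in, with the robot touching nothing.
It also fails if it takes over 45 s, if anything falls off the work surface, if the arm or the gripper's body presses on something with over 40 N, if the wrist force passes 120 N, or if a joint passes its speed limit or range.

### The arm

A 7-joint arm with a two-finger parallel gripper is mounted at the origin on the work surface; the furniture and walls round the work are solid. World frame = base frame: x ahead of the robot, y to its left, z up, the work surface at z = 0. Lengths are in m, angles in rad, forces in N, time in s.
With the tool pointing down it reaches from about 0.425 to 0.875 m from the base axis. Payload 4.7 kg.
Tool frame: the origin (TCP) lies at the very end of the fingers, on their centre line; the grasp point (between the pads) lies 19 mm behind it (ctrl.grasp_offset is the distance from the TCP to the grasp point, in m); z points along the fingers, y is the direction in which the jaws open and shut (so a half turn about z gives the same grasp; the last joint's range is limited). The gripper opens to 87 mm and grips with 3 to 60 N. Pads are 19 mm wide; open, the fingers measure 117 mm over their backs; the gripper's body (75 mm by 190 mm) begins 51 mm behind the grasp point.
Start: joints at [1.259, 0.321, -0.07, 1.45, 0.023, 1.371, -0.057], TCP at [0.208, -0.616, 0.187] pointing down, gripper open.
Joint ranges: [-2.86, 2.86], [-0.3, 2.09], [-1.38, 1.24], [0.06, 2.45], [-1.56, 4.7], [0.09, 2.05], [-2.69, 2.69]. Speed limits (rad/s): [2.57, 2.57, 3.14, 3.14, 3.14, 3.14, 3.14].

### API

Orientations are given as a rotation vector (axis times angle).
In Python, from bench import ctrl gives the robot as it stands.
- The arm moves only by the shell command python3 -m creep 'ROWS' [FORCE]. ROWS is JSON, a list that holds one entry, the list of rows, each a list of 7 numbers: the opening, from 0 (shut) to 1 (fully open), then the shift along the tool's x, y, z in mm, then the turn, a rotation vector about the tool's x, y, z in rad. In form: [[[grip, dx, dy, dz, rx, ry, rz], ...]]. A call has 1 to 5 rows; each row is the pose to reach, as a shift and turn from the pose commanded when the call began, along the tool's axes at that moment; what a row does not reach only later rows make up. A row lasts 1/10 s, in which the tool goes at most 50 mm and 8.59 degrees, less where a joint would pass 70% of its speed; a pose out of reach is approached as far as the arm can. A call with a gripper value outside its range is refused whole. The fingers move at their own pace and stop on an object; FORCE is the grip in N (left out, the last holds). Time passes only in rows, so rows that repeat a pose let the fingers close. It gives the time, the measured TCP pose, the force and the opening at its end, in the units of the state.
- ctrl.get_state(): the state, without advancing time (a new reading comes with each control period).
- ctrl.get_image(name): name is "scene" or "top"; returns the picture (420x560x3 uint8, red, green, blue); there is no depth.
- ctrl.camera_params(name): a dict with "K" (3x3 intrinsics, pixels), "k1" (the pictures are not rectified: a ray, as slopes to the right and down, at radius r is drawn at 1 + k1 r^2 times it, then the intrinsics apply), "pose" (4x4, takes a point from camera to world coordinates). Camera axes: x right, y down, z forward; pixel columns grow to the right and rows downward; lengths in m; the calibration is good to about 2 mm. A picture is of the moment at which its call begins. camera_params takes no time and is no camera call.
- ctrl.close_job(): hands the job in, once; it reports no verdict.
The state is a dict: "time": time; "joint_positions": joint angles; "qd": joint speeds; "joint_torque": joint torques, N m; "position": TCP position; "tool_rot": TCP orientation; "ft_force": force on the tool from outside, world axes, zero at the start; "torque": the same for the moment, N m; "grip_width": opening from 0.0 (shut) to 1.0 (fully open).
Only numpy, scipy, OpenCV 4.12 (cv2) and the standard library are available. Lean on these libraries where they do the work, as an engineer would, in place of code of your own. Each camera call takes 0.05 s, during which the arm holds its last target. There are 200 camera calls.

## Working session

There is one attempt and no reset: what is moved stays moved. The work goes in short steps, Python scripts to look and compute and a shell command to move; the robot and the scene stay as the last step left them, time stands still between calls to the robot, and variables do not carry over. Pictures are saved under pics/ and viewed, about 8 in all and at most 12, crops included, and the job is handed in when it is done.

```bash
mkdir -p pics; ls; python3 - <<'E'
from bench import ctrl
import cv2,numpy as np
np.set_printoptions(precision=4,suppress=True)
for n in("scene","top"):
    im=ctrl.get_image(n); cv2.imwrite(f"pics/{n}0.png",im[:,:,::-1]); p=ctrl.camera_params(n); print(n,p["K"],p["k1"],p["pose"])
print(ctrl.get_state())
E
```

```text
pics
scene [[461.5025   0.     279.2803]
 [  0.     461.5025 210.1679]
 [  0.       0.       1.    ]] -0.08917242521700318 [[ 0.7242 -0.2765  0.6318 -0.0536]
 [-0.6895 -0.3068  0.6561 -0.5785]
 [ 0.0124 -0.9107 -0.4128  0.4818]
 [ 0.      0.      0.      1.    ]]
top [[423.8351   0.     286.3957]
 [  0.     423.8351 213.4583]
 [  0.       0.       1.    ]] -0.04774435459562281 [[ 0.021  -0.9841  0.1764  0.3922]
 [-0.9995 -0.0248 -0.0194  0.0291]
 [ 0.0235 -0.1759 -0.9841  1.0053]
 [ 0.      0.      0.      1.    ]]
{'time': 0.1, 'joint_positions': array([ 1.2591,  0.3218, -0.0701,  1.4515,  0.0226,  1.3708, -0.0569]), 'qd': array([-0.0004, -0.0018, -0.0015, -0.0022,  0.0002,  0.0009,  0.0001]), 'joint_torque': array([ -0.0005, -49.257 ,  -0.4063, -31.3398,  -0.0642,   0.0395,
         0.0001]), 'position': array([ 0.2078, -0.6153,  0.1858]), 'tool_rot': array([-3.0984, -0.5093,  0.0005]), 'ft_force': array([-0.0481,  0.1738,  0.1415]), 'torque': array([-0.008 ,  0.0326, -0.0026]), 'grip_width': 0.9939116940519696}
```

View pics/scene0.png

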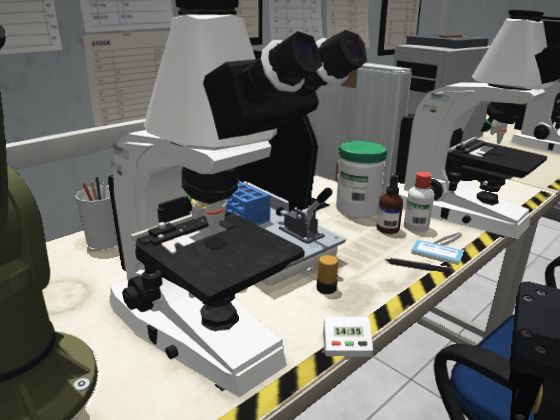

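View pics/top0.png

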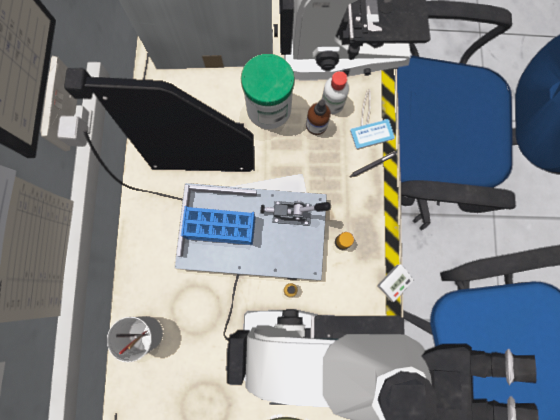

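The scene view shows the microscope in front of the shaker. In the top view the platform spans about (177–327, 185–279), the blue rack is at (219,226), the lever knob at (322,206), the case at (345,241), the oil at (291,290) and the timer at (396,284). I'll zoom in on the shaker next.

```bash
cat > h.py <<'E'
import cv2,numpy as np
from bench import ctrl
np.set_printoptions(precision=4,suppress=True)
def ray(n,uv):
    p=ctrl.camera_params(n);K=np.array(p["K"]);T=np.array(p["pose"])
    d=cv2.undistortPoints(np.array([[uv]],float),K,np.array([p["k1"],0,0,0.]) )[0,0]
    return T[:3,3],T[:3,:3]@np.array([d[0],d[1],1])
def onz(n,uv,z):
    o,d=ray(n,uv);return o+d*(z-o[2])/d[2]
def proj(n,P):
    p=ctrl.camera_params(n);T=np.linalg.inv(np.array(p["pose"]))
    r=cv2.projectPoints(np.atleast_2d(P).astype(float),cv2.Rodrigues(T[:3,:3])[0],T[:3,3],np.array(p["K"]),np.array([p["k1"],0,0,0.]))
    return r[0][:,0]
E
python3 - <<'E'
from h import *
im=cv2.imread("pics/top0.png")
c=cv2.resize(im[170:300,165:365],None,fx=4,fy=4,interpolation=cv2.INTER_CUBIC);cv2.imwrite("pics/crop0.png",c)
h=cv2.cvtColor(im,cv2.COLOR_BGR2HSV)
m=cv2.inRange(h,(100,120,60),(125,255,255));m[:170]=0;m[300:]=0;m[:,:165]=0;m[:,300:]=0
cs,_=cv2.findContours(m,0,2);c=max(cs,key=cv2.contourArea);r=cv2.minAreaRect(c);print(r,cv2.boxPoints(r))
for b in cv2.boxPoints(r):print(onz("top",b,.112))
E
```

```text
((217.85281372070312, 225.1435546875), (70.9102554321289, 32.45221710205078), 5.11731481552124) [[181.0917 238.1426]
 [183.9863 205.8197]
 [254.6139 212.1445]
 [251.7193 244.4674]]
[0.4937 0.2329 0.112 ]
[0.5633 0.2311 0.112 ]
[0.5534 0.0795 0.112 ]
[0.4839 0.0832 0.112 ]
```

View pics/crop0.png

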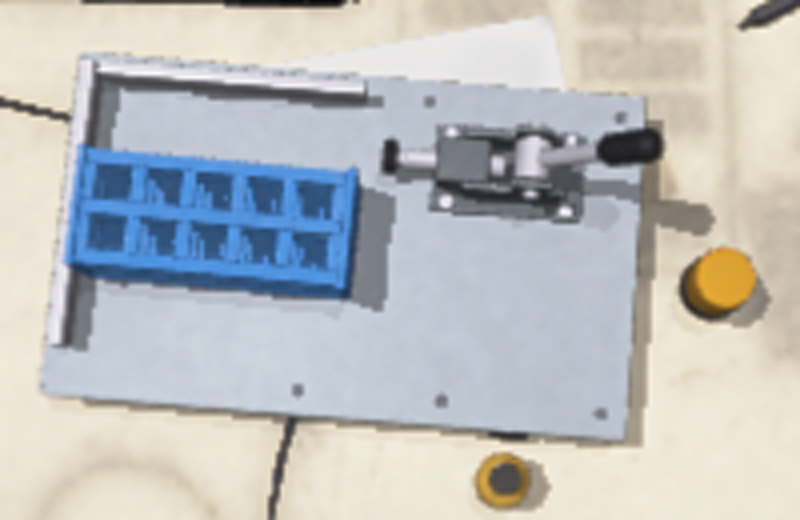

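```bash
cat >> h.py <<'E'
def tri(us,ut):
    o1,d1=ray("scene",us);o2,d2=ray("top",ut)
    A=np.stack([d1,-d2],1);s=np.linalg.lstsq(A,o2-o1,rcond=None)[0]
    a,b=o1+s[0]*d1,o2+s[1]*d2;return (a+b)/2,np.linalg.norm(a-b)
E
python3 - <<'E'
from h import *
px=lambda u,v:(165+(u+.5)/4-.5,170+(v+.5)/4-.5)
S=np.array([[-.114,-.165],[-.114,.165],[.084,-.165]])
W=np.array([onz("top",px(*q),.05)[:2] for q in [(625,440),(40,394),(645,97)]])
print(W)
# rigid fit
a=S-S.mean(0);b=W-W.mean(0);th=np.arctan2((a[:,0]*b[:,1]-a[:,1]*b[:,0]).sum(),(a*b).sum())
R=np.array([[np.cos(th),-np.sin(th)],[np.sin(th),np.cos(th)]]);t=W.mean(0)-R@S.mean(0)
print("yaw",th,"t",t,"res mm",(W-(S@R.T+t))*1e3)
sh=lambda W:R.T@(np.array(W)[:2]-t)
for n,q,z in [("knob tip~",(650,145),.161),("clamp tip",(390,157),.074),("rack FL top",(72,262),.112),("rack FR",(348,290),.112),("rack BR",(357,172),.112),("rack BL",(85,150),.112),("stop R front",(365,93),.08),("rail F inner",(63,345),.08)]:
    w=onz("top",px(*q),z);print(n,w,sh(w)*1e3)
for n,q,z in [("oil top",(502,475),.068),("case top",(725,275),.063)]:
    w=onz("top",px(*q),z);print(n,w,sh(w)*1e3)
for n,us,ut in [("port",(207,3),(395,395)),("stage front? corner",(303,250),(403,320)),("ocR",(347,50),(522,368)),("ocL",(296,55),(520,400)),("stage far", (230,205),(316,318)),("screen", (316,165),(254,138))]:
    print(n,*tri(us,ut))
E
```

```text
[[ 0.4151 -0.07  ]
 [ 0.433   0.2573]
 [ 0.6117 -0.0803]]
yaw -0.05381492111017735 t [0.5375 0.088 ] res mm [[ 0.2802  0.592 ]
 [ 0.4988 -1.6099]
 [-0.779   1.0179]]
knob tip~ [ 0.5612 -0.0702  0.161 ] [  32.2168 -156.7129]
clamp tip [0.5681 0.0651 0.074 ] [ 31.7828 -21.2049]
rack FL top [0.5002 0.23   0.112 ] [-44.9371 139.834 ]
rack FR [0.4889 0.0836 0.112 ] [-48.3159  -7.0075]
rack BR [0.5523 0.081  0.112 ] [15.1629 -6.1725]
rack BL [0.5606 0.2269 0.112 ] [ 15.5961 139.9659]
stop R front [0.603 0.08  0.08 ] [65.8222 -4.494 ]
rail F inner [0.4585 0.2393 0.08  ] [-87.0036 146.8489]
oil top [ 0.3943 -0.0011  0.068 ] [-138.1801  -96.6426]
case top [ 0.5076 -0.1243  0.063 ] [ -18.4673 -213.6042]
port [ 0.2724 -0.1153  0.4833] 0.003605709374392526
stage front? corner [ 0.3391 -0.2154  0.1822] 0.00219148606453185
ocR [ 0.2968 -0.2977  0.4426] 0.006055702120092665
ocL [ 0.2516 -0.2868  0.4415] 0.00965957392095743
stage far [ 0.3434 -0.0493  0.1916] 0.008405887539736668
screen [0.7067 0.087  0.1413] 0.006600723025735112
```

```bash
python3 -m creep '[[[1,0,0,-50,0,0,0.1],[1,0,0,-100,0,0,0.2],[1,0,0,-150,0,0,0.3],[1,0,0,-180,0,0,0.38],[1,0,0,-180,0,0,0.38]]]'; python3 - <<'E'
from h import *
s=ctrl.get_state();print(s["joint_positions"],s["position"],s["tool_rot"],s["time"])
E
python3 -m creep '[[[1,50,0,-180,0,0,0],[1,100,0,-180,0,0,0],[1,100,0,-180,0,0,0],[1,100,0,-180,0,0,0]]]'; python3 - <<'E'
from h import *
s=ctrl.get_state();print(s["joint_positions"],s["position"],s["tool_rot"],s["time"])
cv2.imwrite("pics/s1.png",ctrl.get_image("scene")[:,:,::-1])
E
```

```text
time: 0.6
position: [0.2087, -0.6174, 0.3725]
tool_rot: [3.132, -0.087, 0.005]
ft_force: [-0.3, 0.3, 0.7]
grip_width: 0.998
[ 1.2147  0.3062 -0.0151  1.1052  0.0048  1.7211 -0.4252] [ 0.2087 -0.6174  0.3725] [ 3.1319 -0.0869  0.0053] 0.6
time: 1.0
position: [0.3017, -0.6138, 0.5124]
tool_rot: [3.105, -0.08, 0.028]
ft_force: [0.2, 0.2, -0.3]
grip_width: 0.997
[ 0.9964  0.4957  0.1911  0.5611 -0.1038  2.0499 -0.5089] [ 0.3017 -0.6138  0.5124] [ 3.1047 -0.0798  0.0285] 1.0
```

View pics/s1.png

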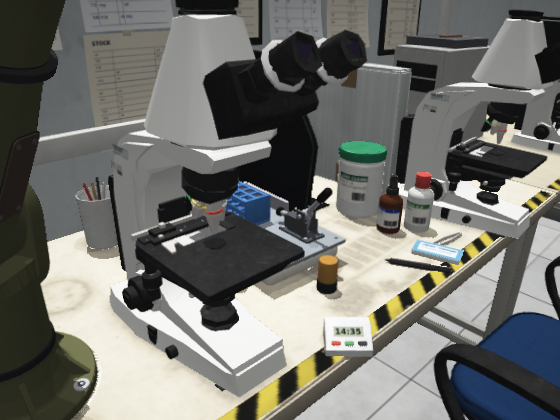

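The view is unchanged and only the arm's base column shows at the left. The hand is high and clear of the microscope, so I'll go forward, then left.

```bash
python3 -m creep '[[[0.6,35,0,30,0,0,0],[0.6,75,0,60,0,0,0],[0.6,115,-15,90,0,0,0],[0.6,155,-40,110,0,0,0],[0.6,195,-75,120,0,0,0]]]'; python3 -m creep '[[[0.6,20,-45,0,0,0,0],[0.6,30,-90,0,0,0,0],[0.6,30,-135,0,0,0,0],[0.6,30,-180,0,0,0,0],[0.6,30,-225,0,0,0,0]]]';  python3 - <<'E'
from h import *
s=ctrl.get_state();print(s["joint_positions"],s["position"],s["tool_rot"],s["ft_force"],s["time"])
E
```

```text
time: 1.55
position: [0.4925, -0.5537, 0.3898]
tool_rot: [3.114, -0.086, 0.016]
ft_force: [-0.0, -0.6, -0.5]
grip_width: 0.647
time: 2.05
position: [0.5338, -0.3292, 0.3874]
tool_rot: [3.11, -0.083, 0.021]
ft_force: [-0.2, 0.6, 0.1]
grip_width: 0.6
[ 0.4462  0.2366  0.0657  1.1639  0.0056  1.7155 -1.1131] [ 0.5338 -0.3292  0.3874] [ 3.1098 -0.0825  0.0209] [-0.1948  0.6088  0.1124] 2.05
```

```bash
cat >> h.py <<'E'
from scipy.spatial.transform import Rotation as Ro
YAW=-.0538;T0=np.array([.5375,.088])
def go(x,y,z,q=True):
    "shaker mm -> shift/turn in present tool axes"
    c,s_=np.cos(YAW),np.sin(YAW);w=np.r_[T0+np.array([[c,-s_],[s_,c]])@np.array([x,y])/1e3,z/1e3]
    s=ctrl.get_state();R=Ro.from_rotvec(s["tool_rot"]);D=Ro.from_euler('z',YAW)*Ro.from_euler('x',np.pi)
    print("shift",R.inv().apply(w-s["position"])*1e3,"turn",(R.inv()*D).as_rotvec())
def me():
    s=ctrl.get_state();c,s_=np.cos(YAW),np.sin(YAW)
    print("shaker mm",np.array([[c,s_],[-s_,c]])@(s["position"][:2]-T0)*1e3,s["position"][2]*1e3,"F",s["ft_force"],"q",s["joint_positions"],"t",s["time"])
E
python3 - <<'E'
from h import *
me();go(-80,67,350)
E
```

```text
shaker mm [  18.769  -416.7712] 387.405324670426 F [-0.1948  0.6088  0.1124] q [ 0.4462  0.2366  0.0657  1.1639  0.0056  1.7155 -1.1131] t 2.05
shift [ -98.8294 -484.7338   21.3304] turn [ 0.0303 -0.0142  0.0007]
```

```bash
python3 -m creep '[[[0.6,0,-48,5,0.03,-0.014,0],[0.6,0,-96,10,0.03,-0.014,0],[0.6,0,-144,15,0.03,-0.014,0],[0.6,0,-192,15,0.03,-0.014,0],[0.6,-5,-240,15,0.03,-0.014,0]]]'; python3 -m creep '[[[0.6,-10,-48,0,0,0,0],[0.6,-20,-96,0,0,0,0],[0.6,-40,-142,0,0,0,0],[0.6,-60,-187,0,0,0,0],[0.6,-80,-230,0,0,0,0]]]';  python3 - <<'E'
from h import *
me();go(-75,67,65)
E
```

```text
time: 2.55
position: [0.5419, -0.0901, 0.3646]
tool_rot: [3.139, -0.083, -0.0]
ft_force: [0.4, 1.0, -0.3]
grip_width: 0.598
time: 3.05
position: [0.4736, 0.1434, 0.3645]
tool_rot: [3.138, -0.083, 0.002]
ft_force: [0.5, 1.3, -0.7]
grip_width: 0.601
shaker mm [-66.7516  51.8593] 364.5472702917945 F [ 0.5081  1.3323 -0.7386] q [-0.027  -0.0254 -0.3135  1.4938 -0.0047  1.6721 -1.9645] t 3.05
shift [ -8.5565 -16.0232 299.4927] turn [ 0.0029 -0.0011  0.001 ]
```

```bash
python3 -m creep '[[[0.6,-12,-16,45,0,0,0],[0.6,-12,-16,90,0,0,0],[0.6,-12,-16,135,0,0,0],[0.6,-12,-16,180,0,0,0],[0.6,-12,-16,200,0,0,0]]]';  python3 - <<'E'
from h import *
me();go(-78,67,66)
cv2.imwrite("pics/t2.png",cv2.resize(ctrl.get_image("top")[100:400,100:450,::-1],None,fx=2,fy=2))
E
```

```text
time: 3.55
position: [0.4608, 0.1563, 0.1601]
tool_rot: [3.135, -0.083, -0.008]
ft_force: [0.2, 0.5, 0.0]
grip_width: 0.6
shaker mm [-80.2202  64.0387] 160.1236155442275 F [0.2034 0.4571 0.0305] q [-0.0427  0.009  -0.3412  1.8644  0.006   1.2756 -2.0094] t 3.55
shift [ 2.7044 -3.4674 94.0937] turn [0.0054 0.0051 0.0008]
```

View pics/t2.png

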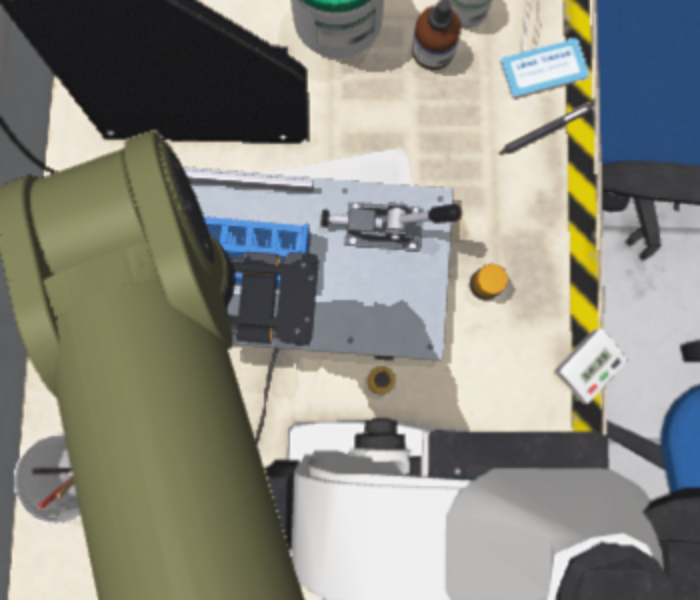

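The hand (dark, ~(275,300) in the crop) stands in front of the rack, and the forearm is clear of the microscope. Next I'll descend.

```bash
python3 -m creep '[[[0.6,2,-3,40,0,0,0],[0.6,2,-3,75,0,0,0],[0.6,2,-3,92,0.005,0.005,0],[0.6,2,-3,92,0.005,0.005,0],[0.6,2,-3,92,0.005,0.005,0]]]';  python3 - <<'E'
from h import *
me();go(-48,67,66)
E
```

```text
time: 4.1
position: [0.4676, 0.1608, 0.0747]
tool_rot: [-3.137, 0.084, -0.013]
ft_force: [0.5, -0.0, 0.3]
grip_width: 0.599
shaker mm [-73.6947  68.9189] 74.7113750755811 F [ 0.5006 -0.028   0.3089] q [-0.0516  0.0898 -0.3474  1.9643  0.0352  1.0841 -2.0385] t 4.1
shift [25.6216  1.9485  8.9177] turn [-0.0034 -0.0083 -0.    ]
```

```bash
python3 -m creep '[[[0.6,0,0,0,0,0,0],[0.6,0,0,0,0,0,0]]]';  python3 - <<'E'
from h import *
me();go(-58,67,66)
E
```

```text
time: 4.3
position: [0.4688, 0.1613, 0.0758]
tool_rot: [-3.136, 0.085, -0.017]
ft_force: [-0.3, 0.2, 0.0]
grip_width: 0.599
shaker mm [-72.5447  69.478 ] 75.77756520205034 F [-0.2575  0.1982  0.0093] q [-0.0518  0.0889 -0.3473  1.9629  0.0351  1.0835 -2.0388] t 4.3
shift [14.4373  2.5181  9.9253] turn [-0.0044 -0.011  -0.0002]
```

```bash
python3 -m creep '[[[0.6,0,2,5,0,-0.01,0],[0.6,3,2,10,0,-0.01,0],[0.6,6,2,10,0,-0.01,0],[0.6,6,2,10,0,-0.01,0]]]';  python3 - <<'E'
from h import *
me();go(-58,67,66)
E
```

```text
time: 4.7
position: [0.474, 0.1585, 0.0641]
tool_rot: [-3.137, 0.086, 0.003]
ft_force: [-0.2, 0.4, -0.5]
grip_width: 0.601
shaker mm [-67.2096  66.9628] 64.05830420243147 F [-0.2249  0.3663 -0.4688] q [-0.049   0.1209 -0.3417  1.9548  0.0412  1.0734 -2.0334] t 4.7
shift [ 9.2057 -0.0511 -1.9601] turn [-0.0037  0.002  -0.0007]
```

```bash
python3 -m creep '[[[0.6,5,0,-1,0,0,0],[0.6,10,0,-1,0,0,0],[0.6,14,0,-1,0,0,0],[0.6,18,0,-1,0,0,0],[0.6,22,0,-1,0,0,0]]]';  python3 -m creep '[[[0.6,4,0,0,0,0,0],[0.6,8,0,0,0,0,0],[0.6,12,0,0,0,0,0],[0.6,16,0,0,0,0,0],[0.6,20,0,0,0,0,0]]]'; python3 - <<'E'
from h import *
me();go(-10,67,66)
cv2.imwrite("pics/t3.png",cv2.resize(ctrl.get_image("top")[170:300,165:365,::-1],None,fx=4,fy=4))
E
```

```text
time: 5.2
position: [0.4958, 0.1575, 0.0652]
tool_rot: [-3.137, 0.085, 0.003]
ft_force: [-1.5, 0.6, 0.1]
grip_width: 0.599
time: 5.7
position: [0.5159, 0.1563, 0.0652]
tool_rot: [-3.137, 0.085, 0.002]
ft_force: [-0.7, -0.1, 0.4]
grip_width: 0.601
shaker mm [-25.2331  67.0844] 65.24887157198927 F [-0.7344 -0.0962  0.3832] q [-0.0451  0.1998 -0.326   1.8638  0.0672  1.0893 -2.0212] t 5.7
shift [15.2318  0.0764 -0.7769] turn [-0.0037  0.0017 -0.0003]
```

View pics/t3.png

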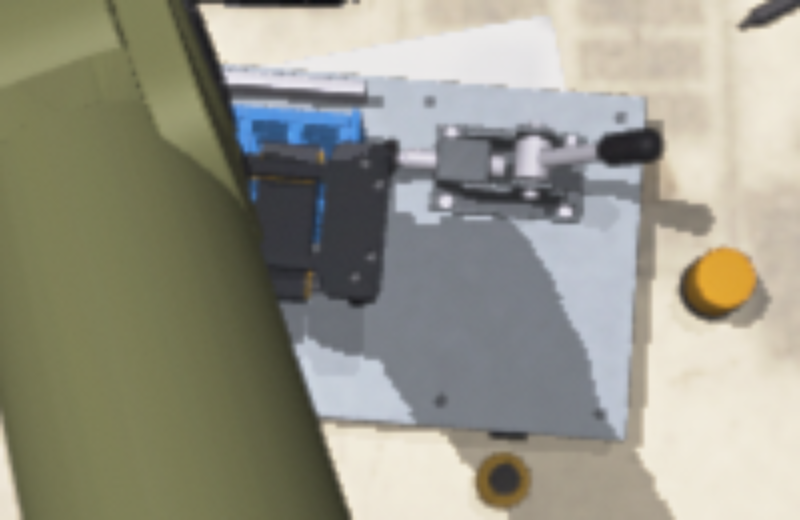

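The rack has moved about 32 mm, with its back edge now at (362,112) and the stop at (365,85). About 15 mm remains, so I'll go slowly and watch the force.

```bash
python3 -m creep '[[[0.6,3,0,0,0,0,0],[0.6,6,0,0,0,0,0],[0.6,9,0,0,0,0,0],[0.6,12,0,0,0,0,0]]]'; python3 -m creep '[[[0.6,2,0,0,0,0,0],[0.6,3,0,0,0,0,0],[0.6,4,0,0,0,0,0],[0.6,4,0,0,0,0,0]]]';python3 - <<'E'
from h import *
me()
E
```

```text
time: 6.15
position: [0.5278, 0.1557, 0.0652]
tool_rot: [-3.137, 0.085, 0.002]
ft_force: [0.4, 0.8, -0.1]
grip_width: 0.597
time: 6.55
position: [0.5317, 0.1555, 0.0652]
tool_rot: [-3.137, 0.085, 0.002]
ft_force: [-0.9, -0.4, 0.2]
grip_width: 0.6
shaker mm [-9.3841 67.076 ] 65.21460730307402 F [-0.9288 -0.4019  0.1633] q [-0.0444  0.2294 -0.3203  1.8288  0.0762  1.0956 -2.0166] t 6.55
```

```bash
python3 -m creep '[[[0.6,1,0,0,0,0,0],[0.6,2,0,0,0,0,0],[0.6,2,0,0,0,0,0]]]'; python3 -m creep '[[[0.6,1,0,0,0,0,0],[0.6,2,0,0,0,0,0],[0.6,2,0,0,0,0,0]]]';python3 -m creep '[[[0.6,1,0,0,0,0,0],[0.6,2,0,0,0,0,0],[0.6,2,0,0,0,0,0]]]'
```

```text
time: 6.85
position: [0.5318, 0.1555, 0.0651]
tool_rot: [-3.137, 0.084, 0.008]
ft_force: [-6.3, -0.7, 4.0]
grip_width: 0.599
time: 7.15
position: [0.5318, 0.1555, 0.065]
tool_rot: [-3.138, 0.084, 0.014]
ft_force: [-10.1, -0.8, 8.0]
grip_width: 0.604
time: 7.45
position: [0.5318, 0.1555, 0.0649]
tool_rot: [-3.139, 0.083, 0.02]
ft_force: [-16.0, -0.9, 11.0]
grip_width: 0.602
```

The position has stalled at shaker x −9 with the force rising to 16 N, so the rack is home. I'll back off, lift, and look.

```bash
python3 -m creep '[[[0.6,-3,0,0,0,0,0],[0.6,-6,0,0,0,0,0],[0.6,-15,0,0,0,0,0],[0.6,-30,0,0,0,0,0],[0.6,-45,0,0,0,0,0]]]'; python3 -m creep '[[[0.3,0,0,-40,0,0,0],[0,0,0,-85,0,0,0],[0,0,0,-130,0,0,0],[0,0,0,-175,0,0,0],[0,0,0,-200,0,0,0]]]';python3 - <<'E'
from h import *
me();go(32,-205,270)
E
```

```text
time: 7.95
position: [0.4925, 0.1576, 0.0654]
tool_rot: [-3.136, 0.085, 0.001]
ft_force: [-0.4, -0.0, -0.8]
grip_width: 0.604
time: 8.45
position: [0.4944, 0.1574, 0.2698]
tool_rot: [-3.135, 0.085, -0.008]
ft_force: [0.7, 0.7, -0.0]
grip_width: 0.23
shaker mm [-46.7418  66.9657] 269.8231713338725 F [ 0.6832  0.7148 -0.0446] q [-0.0316  0.0205 -0.3293  1.635   0.0037  1.4803 -1.9862] t 8.45
shift [ 78.8498 271.9315  -1.264 ] turn [-0.0055 -0.0052 -0.0004]
```

```bash
python3 -m creep '[[[0,10,45,0,0,0,0],[0,25,90,0,0,0,0],[0,40,135,0,0,0,0],[0,60,180,0,0,0,0],[0,75,225,0,0,0,0]]]'; python3 -m creep '[[[0,4,45,0,0,0,0],[0,4,47,0,0,0,0],[0,4,47,0,0,0,0]]]';python3 - <<'E'
from h import *
me();go(32,-190,150)
im=ctrl.get_image("top")[:,:,::-1]
cv2.imwrite("pics/t4.png",cv2.resize(im[170:300,165:365],None,fx=4,fy=4,interpolation=cv2.INTER_CUBIC))
E
```

```text
time: 8.95
position: [0.5564, -0.0739, 0.2646]
tool_rot: [-3.137, 0.085, -0.001]
ft_force: [1.3, 0.5, -0.2]
grip_width: 0.007
time: 9.25
position: [0.5569, -0.1207, 0.264]
tool_rot: [-3.136, 0.091, 0.002]
ft_force: [0.1, 0.8, 1.0]
grip_width: 0.007
shaker mm [  30.5812 -207.309 ] 263.98176448571684 F [0.058  0.82   1.0243] q [ 0.2412  0.1287 -0.08    1.53    0.0067  1.485  -1.4672] t 9.25
shift [  1.5015 -16.8842 114.0444] turn [-0.0038  0.0013 -0.0039]
```

View pics/t4.png

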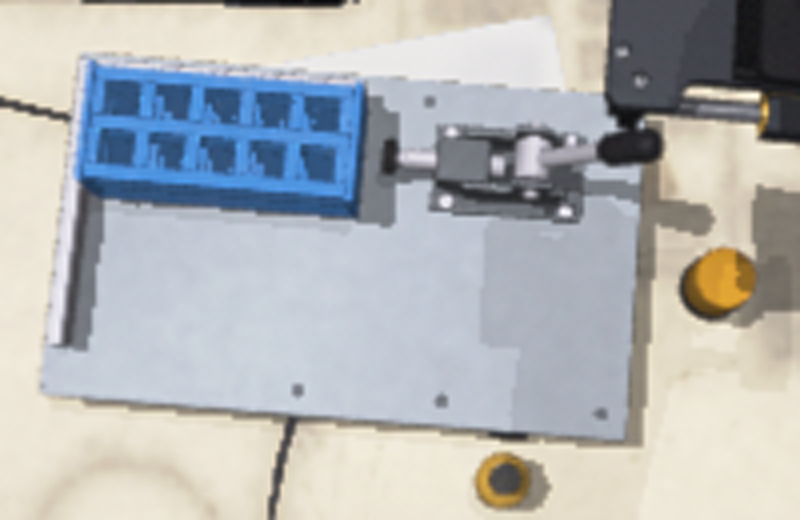

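The rack sits flush against the stop, with its top edge along (90–362, 62–85), and the lever is still open. The hand is to the right of the knob. I'll descend beside the grip, then push left.

```bash
python3 -m creep '[[[0,1,-5,45,0,0,0],[0,1,-5,90,0,0,0],[0,1,-5,115,0,0,0],[0,1,-5,115,0,0,0],[0,1,-5,115,0,0,0]]]'; python3 - <<'E'
from h import *
me();go(32,-90,148)
E
```

```text
time: 9.8
position: [0.5588, -0.112, 0.1501]
tool_rot: [-3.136, 0.081, 0.001]
ft_force: [0.3, -0.5, 1.2]
grip_width: 0.005
shaker mm [  31.9972 -198.5375] 150.10369571432665 F [ 0.3373 -0.4908  1.1707] q [ 0.2342  0.1766 -0.0899  1.7023  0.0123  1.2644 -1.4805] t 9.8
shift [   0.2426 -108.5276    2.5498] turn [-0.0041  0.0007  0.0022]
```

```bash
python3 -m creep '[[[0,0,-12,2,0,0,0],[0,0,-24,2,0,0,0],[0,0,-36,2,0,0,0],[0,0,-46,2,0,0,0],[0,0,-56,2,0,0,0]]]'; python3 -m creep '[[[0,0,-8,0,0,0,0],[0,0,-16,0,0,0,0],[0,0,-24,0,0,0,0],[0,0,-32,0,0,0,0],[0,0,-36,0,0,0,0]]]'; python3 - <<'E'
from h import *
me()
im=ctrl.get_image("scene")[:,:,::-1]
cv2.imwrite("pics/s5.png",cv2.resize(im[120:300,180:400],None,fx=3,fy=3,interpolation=cv2.INTER_CUBIC))
E
```

```text
time: 10.3
position: [0.5615, -0.0563, 0.1478]
tool_rot: [-3.137, 0.083, 0.001]
ft_force: [0.3, -0.1, -0.3]
grip_width: 0.008
time: 10.8
position: [0.5632, -0.0207, 0.1475]
tool_rot: [-3.136, 0.083, 0.002]
ft_force: [-0.5, -0.2, 0.8]
grip_width: 0.002
shaker mm [  31.5214 -107.1289] 147.49319947638682 F [-0.5321 -0.1869  0.7614] q [ 0.1318  0.1686 -0.1551  1.7182  0.0229  1.2583 -1.6522] t 10.8
```

View pics/s5.png

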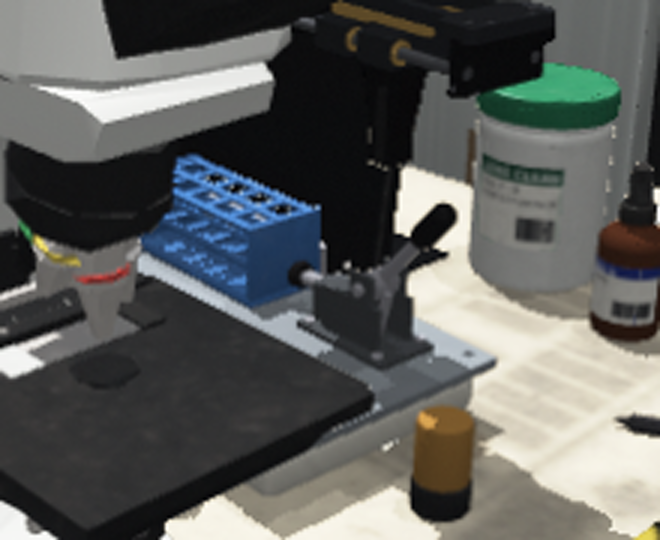

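```bash
python3 - <<'E'
from h import *
s=ctrl.get_state()
def w(x,y,z):
    c,s_=np.cos(YAW),np.sin(YAW);return np.r_[T0+np.array([[c,-s_],[s_,c]])@np.array([x,y])/1e3,z/1e3]
P=[s["position"],w(32,-107,220),w(32,-155,161),w(32,-100,96),w(57,-88,50),w(7,-45,50)]
for p in P:
    u=proj("scene",p)[0];print(p,(u-[180,120])*3, "top",(proj("top",p)[0]-[165,170])*4)
cv2.imwrite("pics/t6.png",cv2.resize(ctrl.get_image("top")[170:300,165:365,::-1],None,fx=4,fy=4,interpolation=cv2.INTER_CUBIC))
E
```

```text
[ 0.5632 -0.0202  0.1475] [386.9984 212.6604] top [548.8311 142.3606]
[ 0.5637 -0.0206  0.22  ] [392.368  105.0606] top [558.8179 111.714 ]
[ 0.5611 -0.0685  0.161 ] [442.6155 215.0795] top [645.1108 143.6556]
[ 0.5641 -0.0136  0.096 ] [377.5854 281.413 ] top [531.0701 158.82  ]
[ 0.5897 -0.0029  0.05  ] [389.3751 326.3027] top [509.3369 129.3916]
[0.5421 0.0427 0.05  ] [294.546  325.1376] top [427.8108 209.1845]
```

View pics/t6.png

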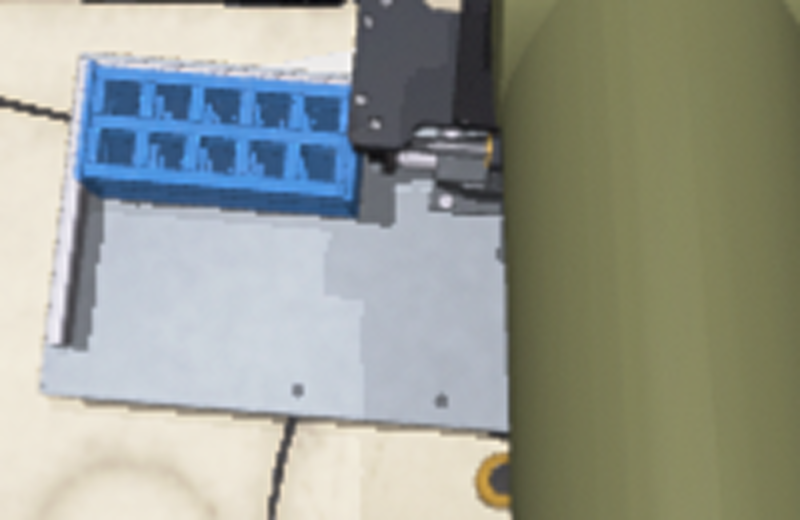

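```bash
python3 - <<'E'
from h import *
a=cv2.imread("pics/scene0.png").astype(int);im=ctrl.get_image("scene")[:,:,::-1];cv2.imwrite("pics/s7.png",im)
d=(abs(im.astype(int)-a).max(2)>14)
print("TCP px",proj("scene",ctrl.get_state()["position"]))
for v in range(145,212,2):print(v,''.join('#' if t else '.' for t in d[v,275:350]))
E
```

```text
TCP px [[309.5497 191.0977]]
145 ..........................................######......#####################
147 ..........................................#####.......#####################
149 ......................................#...#####.......#####################
151 ..........................................####........############.........
153 ..........................................####.............................
155 .....................................#...####..............................
157 .....................................#...####..............................
159 .........................................####..............................
161 .........................................###...............................
163 ...........................##...........####...............................
165 ...........................##.......#...####...............................
167 ...........................##.......#...###................................
169 ...........................##......#...####................................
171 ...........................
[... 948 characters left out ...]
............................................................
197 ############...............................................................
199 ############...............................................................
201 ############............................##.................................
203 ############..........................##...................................
205 ############.....................##.##.....................................
207 #####..#####.....................###.......................................
209 ##.......###..........##...#######.........................................
211 ##.......###............########...........................................
```

```bash
python3 - <<'E'
from h import *
c,s_=np.cos(YAW),np.sin(YAW)
w=lambda x,y,z:np.r_[T0+np.array([[c,-s_],[s_,c]])@np.array([x,y])/1e3,z/1e3]
for z in(147,180,217,250):
  for x in(-5.5,22,41,69):
    for y in(-202,-122,-92,-12):print(x,y,z,proj("scene",w(x,y,z))[0].round(0),end=' ')
  print()
im=cv2.imread("pics/s7.png")[90:215,240:390].astype(float)
cv2.imwrite("pics/s7c.png",cv2.resize(np.clip(255*(im/255)**.5,0,255).astype(np.uint8),None,fx=5,fy=4.8,interpolation=cv2.INTER_CUBIC))
E
```

```text
-5.5 -202 147 [332. 212.] -5.5 -122 147 [300. 198.] -5.5 -92 147 [290. 193.] -5.5 -12 147 [264. 182.] 22 -202 147 [342. 208.] 22 -122 147 [311. 195.] 22 -92 147 [300. 190.] 22 -12 147 [274. 179.] 41 -202 147 [349. 205.] 41 -122 147 [318. 192.] 41 -92 147 [307. 188.] 41 -12 147 [281. 177.] 69 -202 147 [359. 201.] 69 -122 147 [328. 189.] 69 -92 147 [317. 185.] 69 -12 147 [291. 174.] 
-5.5 -202 180 [333. 195.] -5.5 -122 180 [301. 182.] -5.5 -92 180 [290. 177.] -5.5 -12 180 [263. 166.] 22 -202 180 [343. 191.] 22 -122 180 [312. 178.] 22 -92 180 [301. 174.] 22 -12 180 [274. 164.] 41 -202 180 [351. 188.] 41 -122 180 [319. 176.] 41 -92 180 [308. 172.] 41 -12 180 [281. 162.] 69 -202 180 [361. 185.] 69 -122 180 [329. 173.] 69 -92 180 [318. 169.] 69 -12 180 [291. 159.] 
-5.5 -202 217 [334. 174.] -5.5 -122 217 [302. 162.] -5.5 -92 217 [291. 158.] -5.5 -12 217 [263. 149.] 22 -202 217 [345. 171.] 22 -122 217 [312. 160.] 22 -92 217 [301. 156.] 22 -12 217 [274. 146.] 41 -202 217 [352. 169.] 41 -122 217 [320. 158.] 41 -92 217 [309. 154.] 41 -12 217 [281. 144.] 69 -202 217 [363. 166.] 69 -122 217 [330. 155.] 69 -92 217 [319. 151.] 69 -12 217 [292. 142.] 
-5.5 -202 250 [335. 156.] -5.5 -122 250 [302. 145.] -5.5 -92 250 [291. 141.] -5.5 -12 250 [263. 132.] 22 -202 250 [346. 153.] 22 -122 250 [313. 142.] 22 -92 250 [302. 139.] 22 -12 250 [274. 130.] 41 -202 250 [354. 151.] 41 -122 250 [321. 140.] 41 -92 250 [309. 137.] 41 -12 250 [282. 129.] 69 -202 250 [364. 148.] 69 -122 250 [331. 138.] 69 -92 250 [320. 135.] 69 -12 250 [292. 126.]
```

View pics/s7c.png

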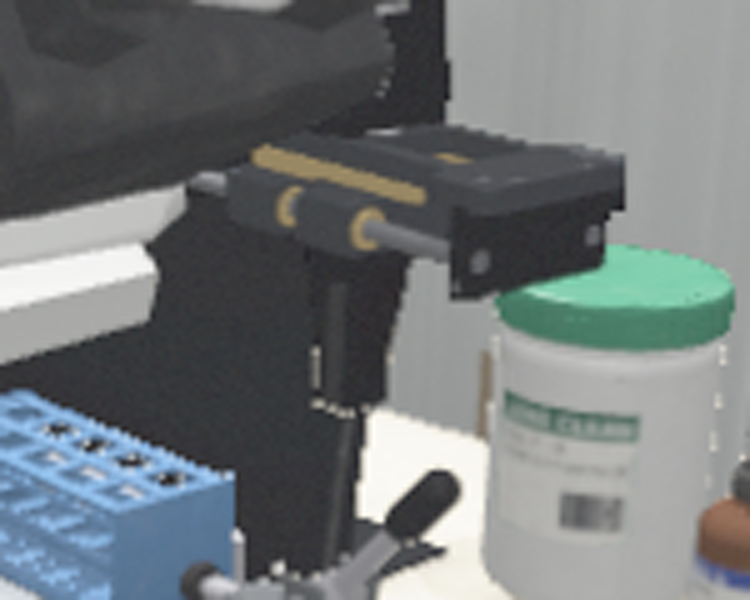

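```bash
python3 - <<'E'
from h import *
c,s_=np.cos(YAW),np.sin(YAW);R=np.array([[c,s_],[-s_,c]])
px=lambda u,v:(165+(u+.5)/4-.5,170+(v+.5)/4-.5)
for n,q in [("t6 left-front",(355,143)),("t4 left-front",(608,105)),("t3 right-front z65",(378,300)),("t3 right-back",(398,145))]:
    for z in(.13,.17,.22,.26,.30,.34,.38):
        p=onz("top",px(*q),z);print(n,z,(R@(p[:2]-T0)*1e3).round(0),end=';')
    print()
s=ctrl.get_state();print(s["position"],s["joint_positions"])
E
```

```text
t6 left-front 0.13 [27. -5.];t6 left-front 0.17 [20. -8.];t6 left-front 0.22 [ 10. -11.];t6 left-front 0.26 [  2. -14.];t6 left-front 0.3 [ -6. -17.];t6 left-front 0.34 [-13. -20.];t6 left-front 0.38 [-21. -23.];
t4 left-front 0.13 [  58. -137.];t4 left-front 0.17 [  49. -133.];t4 left-front 0.22 [  38. -129.];t4 left-front 0.26 [  29. -126.];t4 left-front 0.3 [  19. -123.];t4 left-front 0.34 [  10. -120.];t4 left-front 0.38 [   1. -117.];
t3 right-front z65 0.13 [-54. -24.];t3 right-front z65 0.17 [-58. -26.];t3 right-front z65 0.22 [-63. -29.];t3 right-front z65 0.26 [-67. -30.];t3 right-front z65 0.3 [-71. -32.];t3 right-front z65 0.34 [-75. -34.];t3 right-front z65 0.38 [-79. -36.];
t3 right-back 0.13 [ 28. -28.];t3 right-back 0.17 [ 20. -29.];t3 right-back 0.22 [ 11. -32.];t3 right-back 0.26 [  3. -33.];t3 right-back 0.3 [ -5. -35.];t3 right-back 0.34 [-13. -37.];t3 right-back 0.38 [-20. -39.];
[ 0.5632 -0.0217  0.1475] [ 0.1325  0.1685 -0.1542  1.7182  0.0233  1.2583 -1.6513]
```

The contrast-boosted crop shows the fingertip ending at row ~175, where the state would put it at row 191. The hand is really about 33 mm higher than reported, both at the tip and at the body, so the fingers passed over the knob. The lever is untouched. I'll go back right and push again with the reported z about 30 mm lower.

```bash
python3 -m creep '[[[0,0,20,-25,0,0,0],[0,0,45,-25,0,0,0],[0,0,70,-25,0,0,0],[0,0,95,-25,0,0,0],[0,0,95,-20,0,0,0]]]'; python3 -m creep '[[[0,0,0,20,0,0,0],[0,0,0,40,0,0,0],[0,0,0,46,0,0,0],[0,0,0,46,0,0,0]]]'; python3 - <<'E'
from h import *
me()
a=cv2.imread("pics/scene0.png").astype(int);im=ctrl.get_image("scene")[:,:,::-1]
d=(abs(im.astype(int)-a).max(2)>14)
print("TCP px",proj("scene",ctrl.get_state()["position"]))
for v in range(150,216,2):print(v,''.join('#' if t else '.' for t in d[v,305:375]))
E
```

```text
time: 11.45
position: [0.5577, -0.1227, 0.1677]
tool_rot: [-3.139, 0.097, 0.001]
ft_force: [0.3, -0.8, 0.0]
grip_width: 0.007
time: 11.85
position: [0.5572, -0.116, 0.1201]
tool_rot: [-3.136, 0.084, 0.006]
ft_force: [-0.4, -0.5, 0.1]
grip_width: 0.009
shaker mm [  30.5947 -202.689 ] 120.08918679828528 F [-0.414  -0.4706  0.0837] q [ 0.2371  0.1991 -0.0855  1.7378  0.0141  1.2098 -1.4764] t 11.85
TCP px [[345.0584 219.7611]]
150 ###########.##########################################################
152 .#####################################################################
154 .........###.#########################################################
156 ............##########################################################
158 ................######################################################
160 ...............#######################################################
162 ................######################################################
164 ....................##################################################
166 ........................############################################
[... 1102 characters left out ...]
#####....................
198 .................................#################....................
200 .................................#################....................
202 .................................#################....................
204 ....................................###########.......................
206 ......................................................................
208 ......................................................................
210 #.....................................................................
212 #.....................................................................
214 ......................................................................
```

```bash
python3 -m creep '[[[0,0,-10,0,0,0,0],[0,0,-20,0,0,0,0],[0,0,-30,0,0,0,0],[0,0,-36,0,0,0,0],[0,0,-42,0,0,0,0]]]'; python3 -m creep '[[[0,0,-6,0,0,0,0],[0,0,-12,0,0,0,0],[0,0,-18,0,0,0,0]]]'; python3 - <<'E'
from h import *
me()
E
```

```text
time: 12.4
position: [0.5609, -0.0784, 0.1229]
tool_rot: [3.138, -0.088, 0.001]
ft_force: [-1.0, -9.4, 6.2]
grip_width: 0.005
time: 12.7
position: [0.562, -0.058, 0.1225]
tool_rot: [-3.139, 0.087, -0.001]
ft_force: [0.3, -4.0, 2.6]
grip_width: 0.004
shaker mm [  32.2865 -144.4923] 122.5472959717212 F [ 0.2653 -4.0424  2.6275] q [ 0.1692  0.1863 -0.1255  1.7485  0.023   1.2078 -1.5887] t 12.7
```

Contact is made and the lever is moving. I'll continue past centre.

```bash
python3 -m creep '[[[0,0,-6,0,0,0,0],[0,0,-12,0,0,0,0],[0,0,-18,0,0,0,0],[0,0,-24,0,0,0,0],[0,0,-28,0,0,0,0]]]'; python3 -m creep '[[[0,0,-4,0,0,0,0],[0,0,-8,0,0,0,0],[0,0,-12,0,0,0,0],[0,0,-12,0,0,0,0]]]'; python3 - <<'E'
from h import *
me()
a=cv2.imread("pics/scene0.png").astype(int);im=ctrl.get_image("scene")[:,:,::-1];cv2.imwrite("pics/s8.png",cv2.resize(im[120:245,210:360],None,fx=5,fy=4.8,interpolation=cv2.INTER_CUBIC))
E
```

```text
time: 13.2
position: [0.5623, -0.0267, 0.1209]
tool_rot: [-3.136, 0.082, 0.004]
ft_force: [-1.1, 0.2, 0.0]
grip_width: 0.006
time: 13.6
position: [0.5634, -0.0158, 0.1215]
tool_rot: [-3.136, 0.083, 0.003]
ft_force: [-1.1, -0.4, 1.1]
grip_width: 0.004
shaker mm [  31.4201 -102.2249] 121.47525156791103 F [-1.0736 -0.4234  1.0548] q [ 0.1226  0.1876 -0.1552  1.7499  0.0262  1.2078 -1.6632] t 13.6
```

View pics/s8.png

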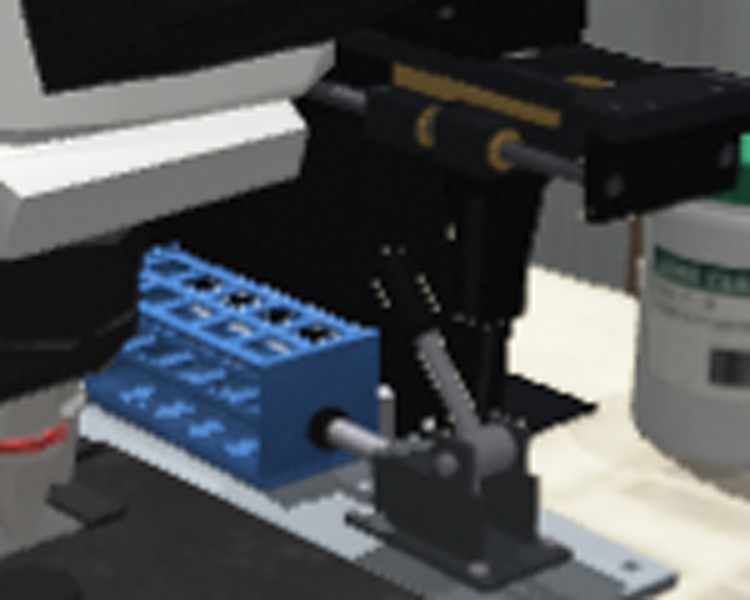

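The lever now leans left towards the rack at about (400,270), and the plunger tip (325,428) presses on the rack end. I'll retract to the right and up, then check.

```bash
python3 -m creep '[[[0,0,15,0,0,0,0],[0,0,35,0,0,0,0],[0,0,60,-20,0,0,0],[0,0,80,-60,0,0,0],[0,0,100,-105,0,0,0]]]'; python3 -m creep '[[[0,0,45,-30,0,0,0],[0,0,90,-50,0,0,0],[0,0,135,-60,0,0,0],[0,0,180,-60,0,0,0],[0,0,225,-60,0,0,0]]]'; python3 -m creep '[[[0,0,0,0,0,0,0],[0,0,0,0,0,0,0],[0,0,0,0,0,0,0],[0,0,0,0,0,0,0],[0,0,0,0,0,0,0]]]'; python3 - <<'E'
from h import *
me()
im=ctrl.get_image("top")[:,:,::-1];cv2.imwrite("pics/t9full.png",im)
a=cv2.imread("pics/top0.png")
cv2.imwrite("pics/t9.png",cv2.resize(im[150:310,165:415],None,fx=3.2,fy=3.2,interpolation=cv2.INTER_CUBIC))
h=cv2.cvtColor(im,cv2.COLOR_BGR2HSV);m=cv2.inRange(h,(100,120,60),(125,255,255));m[:170]=0;m[300:]=0;m[:,:165]=0;m[:,300:]=0
cs,_=cv2.findContours(m,0,2);r=cv2.minAreaRect(max(cs,key=cv2.contourArea))
c,s_=np.cos(YAW),np.sin(YAW);R=np.array([[c,s_],[-s_,c]])
for b in cv2.boxPoints(r):print(b,R@(onz("top",b,.112)[:2]-T0)*1e3)
for n,(x0,x1,y0,y1) in dict(oil=(278,305,278,303),case=(333,360,228,252),timer=(375,418,258,305)).items():
    print(n,"mean diff",abs(a[y0:y1,x0:x1].astype(int)-im[y0:y1,x0:x1]).mean())
E
```

```text
time: 14.15
position: [0.5564, -0.1197, 0.226]
tool_rot: [-3.137, 0.088, 0.008]
ft_force: [1.0, 0.3, 0.5]
grip_width: 0.008
time: 14.65
position: [0.5448, -0.3457, 0.2862]
tool_rot: [-3.138, 0.088, 0.001]
ft_force: [0.5, -0.1, -0.6]
grip_width: 0.002
time: 15.15
position: [0.5465, -0.3405, 0.2856]
tool_rot: [-3.137, 0.081, 0.002]
ft_force: [0.3, -0.5, -0.5]
grip_width: 0.006
shaker mm [  32.0716 -427.3946] 285.6341782357335 F [ 0.3031 -0.4601 -0.4856] q [ 0.4643  0.284   0.0697  1.3042 -0.0224  1.5568 -1.0912] t 15.15
[181.453  218.1118] [ -8.8461 146.5821]
[183.9471 185.6882] [ 62.1708 149.6371]
[254.7588 191.1353] [62.283  -3.9154]
[252.2647 223.5588] [-8.6704 -4.8494]
oil mean diff 0.657283950617284
case mean diff 0.9444444444444444
timer mean diff 6.352465776018473
```

View pics/t9.png

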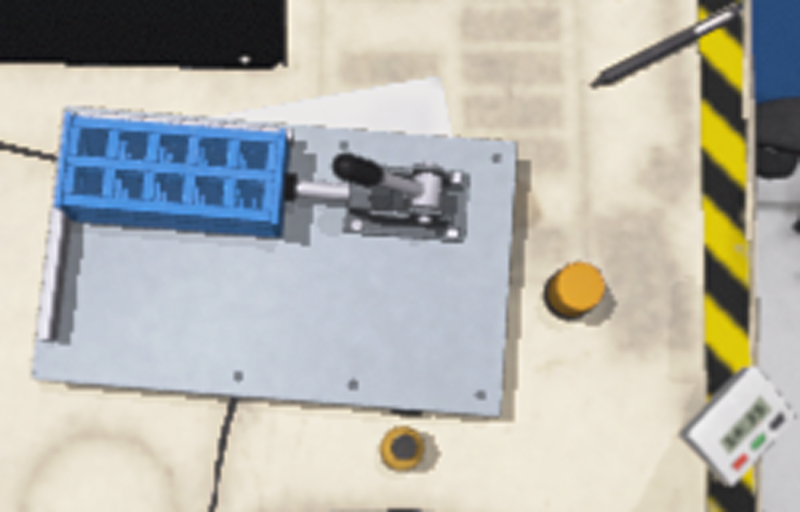

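```bash
python3 - <<'E'
from h import *
def rk(h):
    m=cv2.inRange(h,(100,120,60),(125,255,255));cs,_=cv2.findContours(m,0,2);return m,cv2.minAreaRect(max(cs,key=cv2.contourArea))
im=cv2.imread("pics/t9full.png");new=cv2.resize(im[170:300,165:365],None,fx=4,fy=4,interpolation=cv2.INTER_CUBIC)
for n,i in(("before",cv2.imread("pics/t4.png")),("now",new)):
    h=cv2.cvtColor(i,cv2.COLOR_BGR2HSV);h[:,450:]=0
    r=rk(h)[1];print(n,cv2.boxPoints(r).tolist())
for f in("pics/top0.png","pics/t9full.png"):
    h=cv2.cvtColor(cv2.imread(f),cv2.COLOR_BGR2GRAY)[258:305,375:418];m=cv2.inRange(cv2.cvtColor(cv2.imread(f),cv2.COLOR_BGR2HSV)[258:305,375:418],(0,0,175),(179,30,255))
    cs,_=cv2.findContours(m,0,2);print(f,cv2.minAreaRect(max(cs,key=cv2.contourArea)))
E
```

```text
before [[74.00105285644531, 194.35081481933594], [84.91343688964844, 61.41826629638672], [367.33123779296875, 84.60182189941406], [356.4188232421875, 217.53436279296875]]
now [[67.65884399414062, 194.43528747558594], [77.935302734375, 60.841163635253906], [361.6412048339844, 82.66468811035156], [351.36474609375, 216.25881958007812]]
pics/top0.png ((23.5, 23.0), (46.0, 37.0), 90.0)
pics/t9full.png ((23.5, 23.0), (46.0, 37.0), 90.0)
```

```bash
python3 -c "
from bench import ctrl
print(ctrl.close_job())"
```

```text
the job is handed in; nothing more can be done
None
```

The rack is pushed home against the back stop, and the clamp lever is flipped to its locked side with the plunger against the rack. I've handed the job in after about 15 s of robot time, with the hand raised and clear to the right.

**Push:** the rack stopped moving with the reported fingertip position at shaker x −9 mm, as predicted for home. The wrist force along x then rose to 16 N. I pushed only; the rack was not lifted.

**Lever:** my first pass missed and went over the knob. The images showed the fingertips about 33 mm higher than the reported position, so I repeated it lower. The lever then snapped over. That same offset means the push probably bore only on the rack's upper shelf.

**Last checks:**
- **Rack:** the final top view shows it flat against the stop and rail, with the plunger on its end. Clamping moved it about 3 mm towards the rail, less than the 6 mm gap I had estimated.
- **Back edge:** it measured x = 62 mm against the nominal 65, about 1.5 pixels short. I put that down to image error, because the finger had stalled at home and the edge did not retreat when clamped.
- **Bottle and case:** unchanged in the before and after images.
- **Timer:** it is in the same place by eye. My contour check on it showed nothing useful, and its image patch differed slightly; I did not trace why, but shadow is likely.

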